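# Kit the power-supply parts onto the layout sheet

### The job

Kit the tray for the next power-supply build: from the things on the blue mat, pick out the four electrical parts (transformer, finned heat sink, large and small can capacitor) and set each one down, not dropped, on its own full-size outline on the layout sheet in the tray. Each must stand upright and centred on its outline, the transformer and the heat sink turned the way they are drawn. Leave the solder reel and the tip cleaner standing where they are.

Things in the scene. Friction and masses are not known exactly. Their poses are not given: they have to be found in the camera images.
- transformer_mid (a point): Mains transformer, upright on the blue 2 mm mat: dark steel core 48 x 24 mm, ochre taped coil bulging on its two long sides, bright strap over the top ending in low feet. 68 mm long over the feet (x), 40 mm across the coil (y), 43 mm high, 0.28 kg. Point: its centre, 21.5 mm up. Grip along y on the coil's flat sides, 30 mm long, 10 to 33 mm up; the feet (1.5 mm thick) stick out 8 mm at each x end.
- heatsink_mid (a point): Heat sink, upright on the blue 2 mm mat: bare aluminium extrusion with seven upright fins along its length. 75 mm long (its x), 36 mm wide (its y), 28 mm high, about 0.085 kg. The point is its centre, half-way up (14 mm). Grip it along y, across the two outer fins.
- large_cap_mid (a point): Larger can capacitor, upright on the blue 2 mm mat: round can, dark sleeve with a pale stripe down one side, two screw terminals on top. 51 mm in diameter, can 58 mm high (64 mm with terminals), about 0.19 kg. The point is the can's centre, half-way up (29 mm); z is the can's axis.
- small_cap_mid (a point): Smaller can capacitor, upright on the blue 2 mm mat: like the larger, 35 mm in diameter, can 46 mm high (52 mm with terminals), about 0.075 kg. The point is the can's centre, half-way up (23 mm); z is the can's axis.
- outline_transformer: Black full-size drawing on the white sheet in the shallow black tray. Origin: its centre, on the sheet's face (4 mm above the bench), z up. The transformer from above: core 48 x 24 mm, coil 30 x 40 mm, feet 68 mm over all with a dot for each screw hole. x runs along the 68 mm length, y across the coil; the transformer may lie either end round.
- outline_heatsink: Black full-size drawing on the white sheet in the shallow black tray. Origin: its centre, on the sheet's face (4 mm above the bench), z up. The heat sink from above: a 75 x 36 mm rectangle with five fin lines along its length. x runs along the length, y across; the heat sink may lie either end round.
- outline_large_cap: Black full-size drawing on the white sheet in the shallow black tray. Origin: its centre, on the sheet's face (4 mm above the bench), z up. The larger capacitor's circle, 51 mm in diameter, with a small centre cross; the can's turn does not matter. The tray is 290 mm square, its rim 12 mm high; the four outlines stand in a square, 125 mm apart, in any arrangement.
- outline_small_cap: Black full-size drawing on the white sheet in the shallow black tray. Origin: its centre, on the sheet's face (4 mm above the bench), z up. The smaller capacitor's circle, 35 mm in diameter, with a small centre cross; the can's turn does not matter.
- reel_mid (a point): Solder reel, not for the kit, upright on the mat among the parts: two dark green flanges 60 mm in diameter with silvery wire between, white paper disc on top, 48 mm high, 0.4 kg. The point is its centre, half-way up.
- tip_cleaner_mid (a point): Tip cleaner, not for the kit, on the mat among the parts: dark round pot 68 mm in diameter, 40 mm high, brass shavings in it rising 5 mm above the rim, 0.35 kg. Point: centre, half-way up (20 mm). The six things on the mat stand about 115 mm apart, in two rows of three, in any arrangement.
There are look-alikes about, which are no part of the job. Leave any red look-alike of the part that bears large_cap_mid alone.

How it is judged:
By the outcome, as a careful person would: the job done as asked, in the order asked, and still so for the second after the job is handed in, with the robot touching nothing.
It also fails if it takes over 120 s, if anything falls off the work surface, if the arm or the gripper's body presses on something with over 40 N, if the wrist force passes 120 N, or if a joint passes its speed limit or range.

### The arm

A 6-joint arm with a two-finger parallel gripper is mounted at the origin on the work surface. World frame = base frame: x ahead of the robot, y to its left, z up, the work surface at z = 0. Lengths are in mm, angles in degrees, forces in N, time in s.
With the tool pointing down it reaches from about 275 to 850 mm from the base axis. Payload 19 kg.
Tool frame: the origin (TCP) lies on the centre line of the jaws, within the pads' length; the fingertips stand 19 mm ahead of it and the grasp point (between the pads) is the TCP; z points along the fingers, y is the direction in which the jaws open and shut (so a half turn about z gives the same grasp; the last joint's range is limited). The gripper opens to 85 mm and grips with 20 to 120 N. Pads are 22 mm wide; open, the fingers measure 114 mm over their backs; the gripper's body (76 mm by 85 mm) begins 54 mm behind the grasp point. The pads swing forward as they close: fully open they stand 13 mm farther back than shut.
Start: joints at [-79.641, 8.623, 82.357, -0, 89.026, -7.678], TCP at [178.009, -546.722, 250.267] pointing down, gripper open.
Joint ranges: [-160.23, 160.23], [-39.13, 120.54], [6.94, 153.29], [-79.49, 259.48], [9.18, 160.14], [-161.06, 161.06]. Speed limits (degrees/s): [108.29, 108.29, 127.2, 172.46, 172.46, 172.46].

### API

Orientations are given as a 3x3 rotation matrix whose columns are the frame's x, y, z axes.
In Python, from station import manip gives the robot as it stands.
- The arm moves only by the tool move_arm, never from a script. Its argument "commands" is a list of rows, each a list of 6 numbers: the shift along the world's x, y, z in cm, then the turn, a rotation vector about the world's x, y, z in degrees. A call has 1 to 8 rows; each row shifts and turns the commanded pose from where the row before left it; what a row does not reach is not made up. A row lasts 1/10 s, in which the tool goes at most 50 mm and 8.59 degrees, less where a joint would pass 70% of its speed; a pose out of reach is approached as far as the arm can. A call with a gripper value outside its range is refused whole. "jaw" is the opening, from -1 (shut) to 1 (fully open), set as the call begins (left out, the last holds). The fingers move at their own pace and stop on an object; "grip_force" is the grip in N (left out, the last holds). Time passes only in rows, so rows that do not move let the fingers close. It gives the time, the measured TCP pose, the force and the opening at its end, in the units of the state.
- manip.state(): the state, without advancing time (a new reading comes with each control period).
- manip.get_image(name): name is "scene" or "top" or "wrist"; returns (picture, depth): 400x640x3 uint8, red, green, blue; 400x640 float32, mm along the optical axis (not along the pixel's ray), 0 where there is no reading.
- manip.camera_info(name): a dict with "fx", "fy", "cx", "cy" (pixels), "D" ([k1, k2, p1, p2, k3] as OpenCV has them; the pictures are not rectified), "R" (3x3) and "t" (3): a world point X has camera coordinates R X + t. Camera axes: x right, y down, z forward; pixel columns grow to the right and rows downward; lengths in mm; the calibration is good to about 2 mm. A picture is of the moment at which its call begins: read the wrist's pose just before it. camera_info takes no time and is no camera call; for the wrist camera it gives the pose at the moment of the call.
- manip.sign_off(): hands the job in, once; it reports no verdict.
The state is a dict: "time_s": time; "joint_positions": joint angles; "joint_velocities": joint speeds; "joint_efforts": joint torques, N m; "position": TCP position; "tool_rot": TCP orientation; "wrist_force": force on the tool from outside, world axes, zero at the start; "wrist_torque": the same for the moment, N m; "grip_width": opening from 0.0 (shut) to 1.0 (fully open).
Only numpy, scipy, OpenCV 4.12 (cv2) and the standard library are available. Lean on these libraries where they do the work, as an engineer would, in place of code of your own. Each camera call takes 0.05 s, during which the arm holds its last target. There are 200 camera calls.

## Working session

There is one attempt and no reset: what is moved stays moved. The work goes in short steps, Python scripts to look and compute and a tool call to move; the robot and the scene stay as the last step left them, time stands still between calls to the robot, and variables do not carry over. Pictures are saved under pics/ and viewed, about 12 in all and at most 16, crops included, and the job is handed in when it is done.

Besides the shell and the picture viewer there is one more tool, called after ">>>" as a command line: name --pt "numbers of a row" for each row, then --argument value for the rest. move_arm: Moves the arm, as the interface text tells. Its arguments: {"type":"object","properties":{"commands":{"type":"array"},"jaw":{"type":"number"},"grip_force":{"type":"number"}},"required":["commands"]}

```bash
mkdir -p pics
cat > h.py <<'E'
import numpy as np, cv2
from station import manip
def snap(name, fn=None):
    info=manip.camera_info(name); im,d=manip.get_image(name)
    if fn: cv2.imwrite('pics/'+fn, cv2.cvtColor(im,cv2.COLOR_RGB2BGR)); np.savez('pics/'+fn[:-4]+'.npz',im=im,d=d,**{k:np.array(v) for k,v in info.items()})
    return im,d,info
def K(i): return np.array([[i['fx'],0,i['cx']],[0,i['fy'],i['cy']],[0,0,1]],float)
def ray(i,uv):
    n=cv2.undistortPoints(np.array(uv,float).reshape(-1,1,2),K(i),np.array(i['D'],float)).reshape(-1,2)
    R=np.array(i['R']);t=np.array(i['t'])
    return -R.T@t, np.c_[n,np.ones(len(n))]@R
def onz(i,uv,z):
    c,v=ray(i,uv); return c+v*((z-c[2])/v[:,2])[:,None]
def cloud(i,d):
    h,w=d.shape; uv=np.stack(np.meshgrid(np.arange(w),np.arange(h)),-1).reshape(-1,2)
    c,v=ray(i,uv); return (c+v*d.reshape(-1,1)).reshape(h,w,3)
def proj(i,X):
    R=np.array(i['R'],float); return cv2.projectPoints(np.array(X,float).reshape(-1,1,3),cv2.Rodrigues(R)[0],np.array(i['t'],float),K(i),np.array(i['D'],float))[0].reshape(-1,2)
E
python3 - <<'E'
from h import *
im1,d,i=snap('top','top0.png'); print(i)
im2,d2,i2=snap('scene','scene0.png'); print(-np.array(i2['R']).T@np.array(i2['t']),-np.array(i['R']).T@np.array(i['t']))
s=manip.state();print(s['position'],s['grip_width'],s['tool_rot'])
E
```

```text
{'fx': 460.2135240872011, 'fy': 460.2135240872011, 'cx': 324.3764204616683, 'cy': 203.39549687041048, 'D': array([-0.08370216,  0.        ,  0.        ,  0.        ,  0.        ]), 'R': array([[-0.01909295, -0.99958814, -0.02142467],
       [-0.99644767,  0.02078215, -0.08160975],
       [ 0.08202139,  0.01979039, -0.99643406]]), 't': array([  23.19873734,  446.88176318, 1032.14125816])}
[ 780.71246753 -554.32118862  591.96830199] [ 361.07956434   -6.52446185 1065.42763625]
[ 177.96822514 -546.56927102  249.75850672] 1.0026341657442284 [[ 9.50859400e-01  3.09622913e-01 -2.32371211e-04]
 [ 3.09622986e-01 -9.50858859e-01  1.01850180e-03]
 [ 9.43992700e-05 -1.04039948e-03 -9.99999454e-01]]
```

View pics/top0.png

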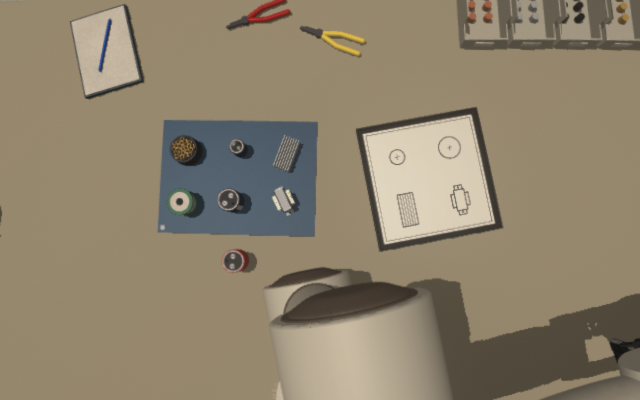

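View pics/scene0.png

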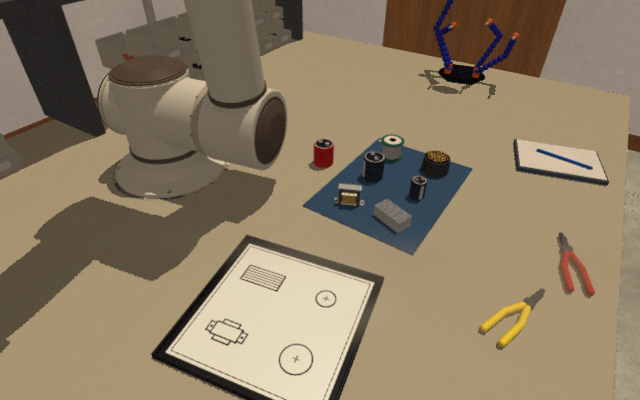

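The top view shows the mat with the tip cleaner (185,150), reel (182,201), small cap (237,147), large cap (229,200), heat sink (287,153) and transformer (284,201). The red look-alike is off the mat at (235,261). The tray outlines are small cap (397,157), large cap (449,147), heat sink (407,209) and transformer (460,199).

Run:
```python
from h import *
z=dict(np.load('pics/top0.npz'))
for n,u,v,h in [('tip',185,150,45),('reel',182,201,50),('small',237,147,48),('large',229,200,60),('hs',287,153,30),('tr',284,201,45),('red',235,261,60),('o_small',397,157,4),('o_large',449.5,147,4),('o_hs',407.5,209.5,4),('o_tr',460,199,4)]:
    d=np.median(z['d'][v.__int__()-1:int(v)+2,int(u)-1:int(u)+2]); c,r=ray(z,[u,v]); print(n,onz(z,[u,v],h).round(0), 'depth z',(c+r*d)[0].round(0))
w=manip.camera_info('wrist'); s=manip.state()
C=-np.array(w['R']).T@np.array(w['t']); print('cam in tool',np.array(s['tool_rot']).T@(C-s['position']),'\n',np.array(w['R'])@np.array(s['tool_rot']),w['fx'],w['cx'],w['cy'])
```

```text
tip [[574. 330.  45.]] depth z [574. 330.  44.]
reel [[457. 334.  50.]] depth z [457. 334.  50.]
small [[577. 209.  48.]] depth z [576. 208.  50.]
large [[456. 224.  60.]] depth z [456. 224.  61.]
hs [[564.  97.  30.]] depth z [566.  98.  21.]
tr [[452. 104.  45.]] depth z [452. 104.  45.]
red [[321. 212.  60.]] depth z [321. 212.  57.]
o_small [[ 553. -157.    4.]] depth z [ 553. -157.    5.]
o_large [[ 575. -281.    4.]] depth z [ 575. -281.    4.]
o_hs [[ 430. -177.    4.]] depth z [ 430. -177.    5.]
o_tr [[ 452. -300.    4.]] depth z [ 452. -300.    5.]
cam in tool [  84.0020424    -0.42894613 -122.47638428] 
 [[ 7.73893920e-04  9.99999460e-01 -6.93778182e-04]
 [-9.45833952e-01  5.06740057e-04 -3.24650395e-01]
 [-3.24649868e-01  9.07443927e-04  9.45833833e-01]] 307.0975771255516 320.70070013193094 197.42768973188177
```

>>> move_arm --pt "3.4 3.3 0 0 0 0" --pt "3.4 3.3 0 0 0 0" --pt "3.4 3.3 0 0 0 0" --pt "3.4 3.3 0 0 0 0" --pt "3.4 3.3 0 0 0 0" --pt "3.4 3.3 0 0 0 0" --pt "3.4 3.3 0 0 0 0" --pt "3.4 3.3 0 0 0 0"

```text
time_s: 0.9
position: [451.0, -281.0, 250.2]
tool_rot: [[0.951, 0.31, -0.0], [0.31, -0.951, 0.0], [-0.0, -0.0, -1.0]]
wrist_force: [0.3, -0.7, -0.1]
grip_width: 1.0
```

>>> move_arm --pt "3.4 3.3 0 0 0 0" --pt "3.4 3.3 0 0 0 0" --pt "0 0 0 0 0 0" --pt "0 0 0 0 0 0"

```text
time_s: 1.3
position: [518.3, -215.9, 249.7]
tool_rot: [[0.95, 0.312, -0.001], [0.312, -0.95, 0.0], [-0.001, -0.001, -1.0]]
wrist_force: [-0.5, -1.4, 0.1]
grip_width: 1.0
```

Run:
```python
from h import *
snap('wrist','w_tray.png'); s=manip.state(); print(s['time_s'],s['position'])
```

```text
1.35 [ 517.81050989 -216.73669757  249.91271164]
```

View pics/w_tray.png

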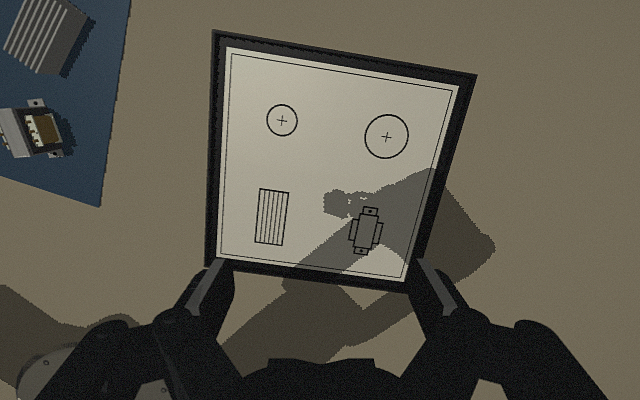

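The wrist view shows all four outlines: small circle (282,120), large circle (386,136), heat sink (271,217) and transformer (366,231), the last in shadow. I'll rectify the sheet plane and fit them.

```bash
cat > outl.py <<'E'
from h import *
def fit(fn,draw=None):
    z=dict(np.load(fn)); g=cv2.cvtColor(z['im'],cv2.COLOR_RGB2GRAY)
    x0,y0,s=340,-420,0.5; W=700;H=760   # px: col->x, row->y
    cc,rr=np.meshgrid(x0+s*np.arange(W),y0+s*np.arange(H))
    uv=proj(z,np.stack([cc,rr,np.full_like(cc,4)],-1)).reshape(H,W,2).astype(np.float32)
    R=cv2.remap(g,uv,None,cv2.INTER_CUBIC)
    b=cv2.adaptiveThreshold(cv2.GaussianBlur(R,(0,0),1.2),255,cv2.ADAPTIVE_THRESH_MEAN_C,cv2.THRESH_BINARY_INV,31,12)
    vis=cv2.cvtColor(R,cv2.COLOR_GRAY2BGR)
    for n,(cx,cy) in dict(small=(553,-157),large=(575,-281),hs=(430,-177),tr=(452,-300)).items():
        m=np.zeros_like(b); cv2.circle(m,(int((cx-x0)/s),int((cy-y0)/s)),int(48/s),255,-1)
        cs,_=cv2.findContours(b&m,cv2.RETR_EXTERNAL,cv2.CHAIN_APPROX_NONE)
        c=max(cs,key=lambda q:cv2.contourArea(cv2.convexHull(q))); h=cv2.convexHull(c); (px,py),(w,l),a=cv2.minAreaRect(h)
        if n in('small','large'): (px,py),(w,l),a=cv2.fitEllipse(h)
        M=cv2.moments(h); mc=(x0+s*M['m10']/M['m00'],y0+s*M['m01']/M['m00'])
        if l>w: a+=90
        print(n,'c',round(x0+s*px,1),round(y0+s*py,1),'mom',np.round(mc,1),'size',round(w*s,1),round(l*s,1),'long-axis deg',round((a+90)%180-90,1))
        cv2.drawContours(vis,[c],-1,(0,0,255),1)
    if draw: cv2.imwrite(draw,vis)
if __name__=='__main__':
    import sys; fit(sys.argv[1],*sys.argv[2:])
E
python3 outl.py pics/w_tray.npz pics/rect.png
```

```text
small c 554.3 -155.7 mom [ 554.3 -155.7] size 37.7 37.8 long-axis deg -64.2
large c 574.6 -278.8 mom [ 574.6 -278.8] size 53.7 53.8 long-axis deg -57.3
hs c 431.2 -176.2 mom [ 431.2 -176.1] size 78.2 39.4 long-axis deg 9.5
tr c 442.2 -294.7 mom [ 447.4 -299.7] size 76.7 73.7 long-axis deg 42.8
```

View pics/rect.png

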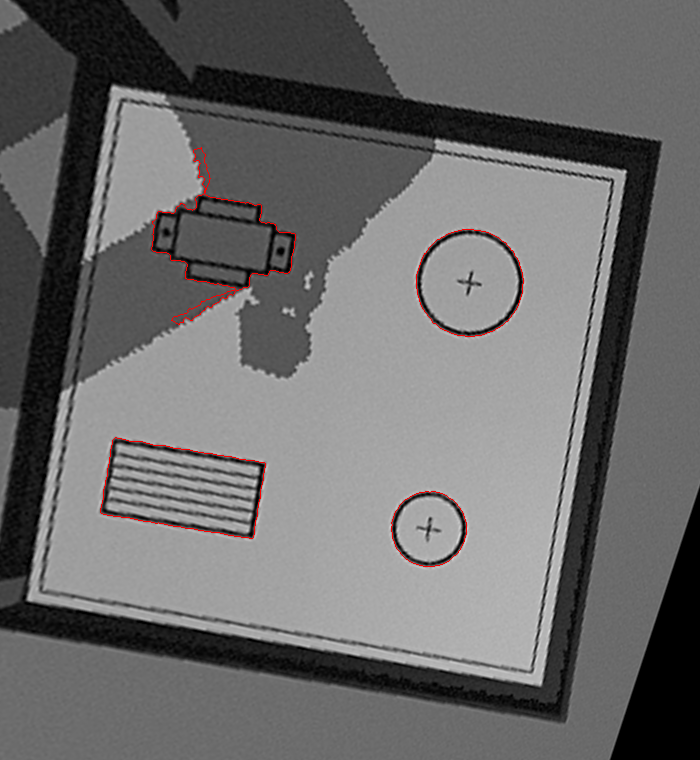

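Outlines agree with the 125 mm square (124.8 mm both sides). The transformer outline comes from the square: (451.5,-299.3), yaw 9.4°. Next I look at the mat.

>>> move_arm --pt "0 4.5 0 0 0 0" --pt "0 4.5 0 0 0 0" --pt "0 4.5 0 0 0 0" --pt "0 4.5 0 0 0 0" --pt "0 4.5 0 0 0 0" --pt "0 4.5 0 0 0 0" --pt "0 4.5 0 0 0 0" --pt "0 4.5 0 0 0 0"

```text
time_s: 2.15
position: [517.7, 143.6, 250.5]
tool_rot: [[0.952, 0.308, 0.0], [0.308, -0.952, -0.0], [0.0, 0.0, -1.0]]
wrist_force: [1.1, -0.8, 0.6]
grip_width: 0.998
```

>>> move_arm --pt "0 0.5 0 0 0 0" --pt "0 0 0 0 0 0" --pt "0 0 0 0 0 0"

```text
time_s: 2.45
position: [518.1, 146.7, 250.3]
tool_rot: [[0.951, 0.308, -0.0], [0.308, -0.951, -0.0], [-0.0, 0.0, -1.0]]
wrist_force: [-0.1, 0.1, 0.1]
grip_width: 0.996
```

Run:
```python
from h import *
snap('wrist','w_mat.png'); s=manip.state(); print(s['time_s'],s['position'])
```

```text
2.5 [518.15893531 146.62295799 250.27640673]
```

View pics/w_mat.png

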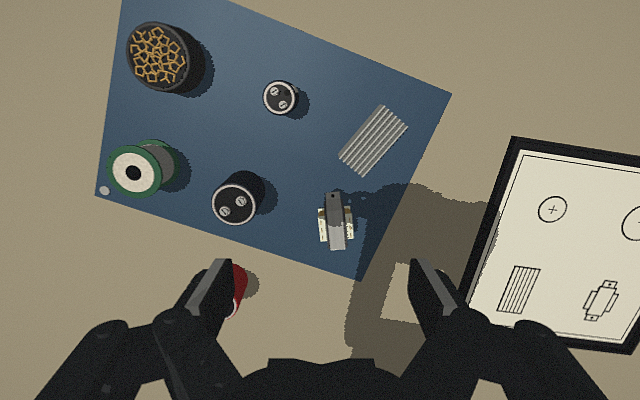

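The wrist view shows the six objects: small cap (281,97), large cap (236,203), heat sink (373,141), transformer (336,221), with the reel and tip cleaner on the left. I'll fit tops from the depth.

```bash
cat > objs.py <<'E'
from h import *
def fit(fn,centres,bands,r=50):
    z=dict(np.load(fn)); P=cloud(z,z['d']).reshape(-1,3); P=P[z['d'].ravel()>0]
    for n,(cx,cy) in centres.items():
        lo,hi=bands[n]; q=P[(np.hypot(P[:,0]-cx,P[:,1]-cy)<r)&(P[:,2]>lo)&(P[:,2]<hi)]
        if len(q)<8: print(n,'few',len(q)); continue
        Q=q[:,:2].astype(np.float32); h=cv2.convexHull(Q)
        (px,py),(w,l),a=cv2.minAreaRect(h)
        if l>w: a+=90
        e=cv2.minEnclosingCircle(Q)
        print(n,len(q),'rect',round(px,1),round(py,1),round(w,1),round(l,1),'long',round((a+90)%180-90,1),'circ',np.round(e[0],1),round(2*e[1],1),'zmed',round(float(np.median(q[:,2])),1),'mean',Q.mean(0).round(1))
C=dict(small=(577,209),large=(456,224),hs=(564,97),tr=(452,104))
if __name__=='__main__':
    f='pics/w_mat.npz'
    fit(f,C,dict(small=(44,51),large=(56,63),hs=(25,34),tr=(41,50)))
    fit(f,{'tr':C['tr']},dict(tr=(20,50)))
    fit('pics/top0.npz',C,dict(small=(44,51),large=(56,63),hs=(22,34),tr=(41,50)))
E
python3 objs.py
python3 - <<'E'
from h import *
z=dict(np.load('pics/w_mat.npz'))
# colour-based: crops
im=cv2.cvtColor(z['im'],cv2.COLOR_RGB2BGR)[60:270,180:440]
cv2.imwrite('pics/crop1.png',cv2.resize(im,None,fx=3,fy=2.8,interpolation=cv2.INTER_CUBIC))
E
```

```text
small 854 rect 579.8 211.5 34.2 33.5 long 63.2 circ [579.6 211.5] 34.8 zmed 47.6 mean [580.1 211.2]
large 1444 rect 458.1 227.7 49.8 49.3 long 16.4 circ [458.4 227.6] 50.8 zmed 59.4 mean [459.6 227.4]
hs 1124 rect 565.2 101.5 36.5 75.1 long -21.3 circ [565.5 101.5] 82.1 zmed 28.6 mean [566.  100.9]
tr 804 rect 457.4 108.8 51.5 34.7 long 23.9 circ [457.2 109.1] 53.3 zmed 43.4 mean [458.1 109.2]
tr 1298 rect 457.4 108.7 51.5 40.4 long 23.9 circ [457.5 108.9] 53.9 zmed 42.4 mean [460.4 110.1]
small 157 rect 579.4 210.5 34.2 32.4 long 89.1 circ [579.4 210.6] 34.6 zmed 47.9 mean [579.2 210.3]
large 334 rect 457.0 226.6 49.4 46.8 long 88.5 circ [457.4 226.7] 51.2 zmed 60.2 mean [457.1 226.4]
hs 311 rect 565.0 100.1 36.8 75.4 long -21.2 circ [565.   99.9] 81.4 zmed 28.3 mean [564.9 100.6]
tr 226 rect 457.8 104.7 51.0 29.1 long 23.7 circ [456.8 107. ] 52.8 zmed 44.5 mean [456.9 107.1]
```

View pics/crop1.png

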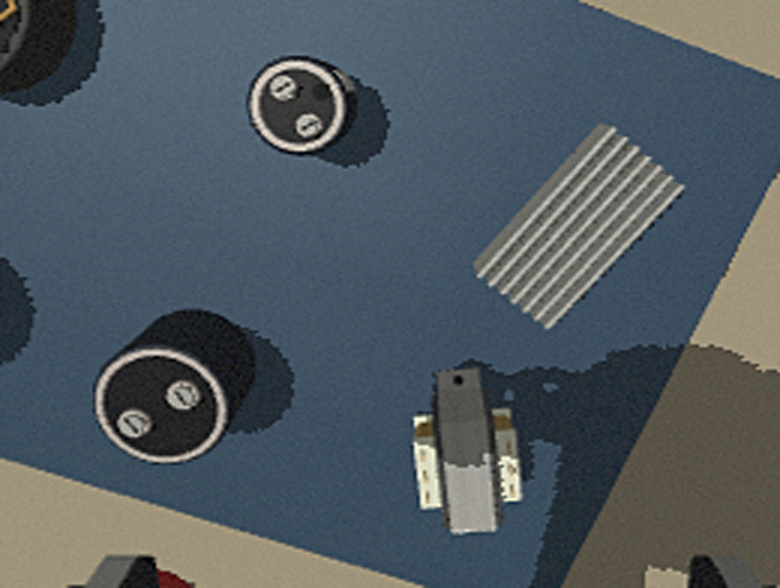

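>>> move_arm --pt "-3 -1.9 0 0 0 3" --pt "-3 -1.9 -2 0 0 3" --pt "0 0 -4.5 0 0 0" --pt "0 0 -4.5 0 0 0" --pt "0 0 -4.5 0 0 0" --pt "0 0 -3 0 0 0" --pt "0 0 0 0 0 0" --pt "0 0 0 0 0 0"

```text
time_s: 3.3
position: [458.4, 109.4, 66.2]
tool_rot: [[0.914, 0.406, 0.0], [0.406, -0.914, 0.0], [0.0, -0.0, -1.0]]
wrist_force: [0.4, -0.3, 1.1]
grip_width: 1.002
```

>>> move_arm --pt "-0.1 -0.1 -2.5 0 0 0" --pt "0 0 -1.6 0 0 0" --pt "0 0 0 0 0 0" --pt "0 0 0 0 0 0"

```text
time_s: 3.7
position: [458.1, 109.1, 26.1]
tool_rot: [[0.913, 0.407, 0.002], [0.407, -0.913, 0.0], [0.002, 0.001, -1.0]]
wrist_force: [-0.0, -0.3, 0.3]
grip_width: 1.003
```

>>> move_arm --pt "0 0 0 0 0 0" --pt "0 0 0 0 0 0" --pt "0 0 0 0 0 0" --pt "0 0 0 0 0 0" --pt "0 0 0 0 0 0" --pt "0 0 0 0 0 0" --pt "0 0 0 0 0 0" --pt "0 0 0 0 0 0" --jaw -1 --grip_force 40

```text
time_s: 4.5
position: [457.4, 109.3, 25.0]
tool_rot: [[0.913, 0.407, 0.001], [0.407, -0.913, 0.0], [0.001, 0.0, -1.0]]
wrist_force: [-2.4, -0.4, 7.3]
grip_width: 0.465
```

>>> move_arm --pt "0 0 0.5 0 0 0" --pt "0 0 2.5 0 0 0" --pt "0 0 4 0 0 0" --pt "0 0 3 0 0 0" --pt "0 0 0 0 0 0"

```text
time_s: 5.0
position: [458.6, 109.5, 128.4]
tool_rot: [[0.913, 0.407, 0.006], [0.407, -0.913, 0.001], [0.006, 0.002, -1.0]]
wrist_force: [-0.6, 0.2, -3.8]
grip_width: 0.465
```

>>> move_arm --pt "0 -2.5 0 0 0 0" --pt "0 -4.5 0 0 0 -2" --pt "-0.1 -4.5 0 0 0 -2" --pt "-0.1 -4.5 0 0 0 -2" --pt "-0.1 -4.5 0 0 0 -2" --pt "-0.1 -4.5 0 0 0 -2" --pt "-0.1 -4.5 0 0 0 -2" --pt "-0.1 -4.5 0 0 0 -2.5"

```text
time_s: 5.8
position: [450.2, -232.4, 123.6]
tool_rot: [[0.986, 0.164, -0.001], [0.164, -0.986, 0.001], [-0.001, -0.001, -1.0]]
wrist_force: [0.3, 0.5, -2.2]
grip_width: 0.458
```

>>> move_arm --pt "0 -4.3 0 0 0 0" --pt "0 -2.5 0 0 0 0" --pt "0 0 0 0 0 0" --pt "0 0 0 0 0 0"

```text
time_s: 6.2
position: [450.5, -298.7, 123.3]
tool_rot: [[0.986, 0.165, -0.001], [0.165, -0.986, 0.001], [-0.001, -0.002, -1.0]]
wrist_force: [1.1, -0.2, -2.3]
grip_width: 0.464
```

>>> move_arm --pt "0.1 -0.1 -4 0 0 0" --pt "0 0 -3 0 0 0" --pt "0 0 -1 0 0 0" --pt "0 0 -0.5 0 0 0" --pt "0 0 0 0 0 0" --pt "0 0 0 0 0 0" --pt "0 0 0 0 0 0"

```text
time_s: 6.9
position: [452.5, -300.0, 40.5]
tool_rot: [[0.986, 0.166, 0.001], [0.166, -0.986, -0.001], [0.001, 0.001, -1.0]]
wrist_force: [0.6, 0.3, -1.8]
grip_width: 0.456
```

Run:
```python
from h import *
snap('wrist','w_tr.png'); s=manip.state(); print(s['time_s'],s['position'],s['wrist_force'])
snap('scene','s_tr.png')
a=cv2.imread('pics/w_tr.png')[100:400,130:510]; b=cv2.imread('pics/s_tr.png')[250:400,150:400]
cv2.imwrite('pics/c2.png',np.hstack([cv2.resize(a,(500,400)),cv2.resize(b,(300,180)) if 0 else cv2.copyMakeBorder(cv2.resize(b,(300,180)),0,220,0,0,0)]))
```

```text
6.95 [ 452.40120184 -300.02245545   40.28765957] [-0.23055879  0.05343231 -2.59358929]
```

View pics/c2.png

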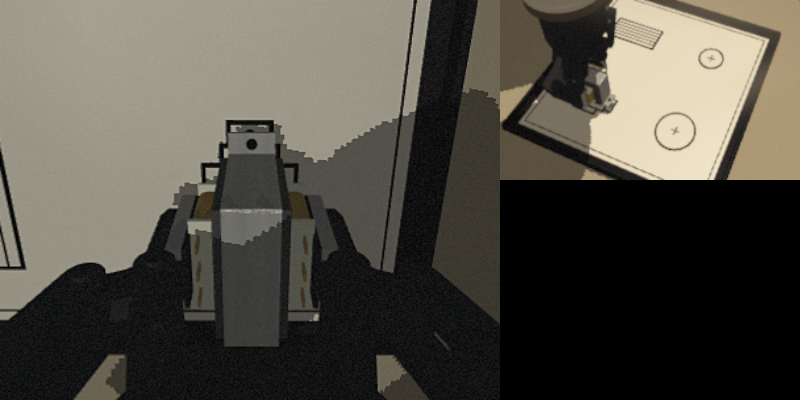

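Foot tip (far edge at row ~199, hole at (321,208)) and the outline foot end beyond it (row ~191, cols 302–337) are both visible. I'll measure the offset.

Run:
```python
from h import *
z=dict(np.load('pics/w_tr.npz')); a=np.deg2rad(9.45); X=np.array([np.cos(a),np.sin(a)]);Y=np.array([-np.sin(a),np.cos(a)])
C=np.array([451.5,-299.3])
for n,uv,h in [('hole',(320.7,208),18.8),('foot l',(303.3,199),18.8),('foot r',(338.2,199),18.8),('out l',(302,191),4),('out r',(337.5,191),4)]:
    p=onz(z,uv,h)[0,:2]; print(n,p.round(1),'along x',((p-C)@X).round(1),'y',((p-C)@Y).round(1))
```

```text
hole [ 480.9 -295. ] along x 29.7 y -0.6
foot l [ 484.2 -285.7] along x 34.5 y 8.1
foot r [ 487.1 -302.8] along x 34.5 y -9.3
out l [ 483.4 -284.3] along x 34.0 y 9.6
out r [ 486.6 -303.3] along x 34.0 y -9.7
```

>>> move_arm --pt "-0.07 0.06 -0.5 0 0 0" --pt "0 0 -0.4 0 0 0" --pt "0 0 -0.2 0 0 0" --pt "0 0 -0.1 0 0 0" --pt "0 0 0 0 0 0" --pt "0 0 0 0 0 0"

```text
time_s: 7.6
position: [451.4, -299.2, 27.3]
tool_rot: [[0.986, 0.166, 0.0], [0.166, -0.986, 0.0], [0.0, -0.0, -1.0]]
wrist_force: [-0.0, -0.9, -2.4]
grip_width: 0.462
```

>>> move_arm --pt "0 0 -0.05 0 0 0" --pt "0 0 0 0 0 0" --pt "0 0 0 0 0 0"

```text
time_s: 7.9
position: [451.4, -299.2, 27.0]
tool_rot: [[0.986, 0.166, 0.0], [0.166, -0.986, -0.0], [0.0, 0.0, -1.0]]
wrist_force: [-1.9, 1.2, 4.2]
grip_width: 0.464
```

>>> move_arm --pt "0 0 0 0 0 0" --pt "0 0 0 0 0 0" --pt "0 0 0 0 0 0" --pt "0 0 0 0 0 0" --pt "0 0 0 0 0 0" --jaw 1

```text
time_s: 8.4
position: [451.3, -299.1, 26.7]
tool_rot: [[0.986, 0.166, -0.0], [0.166, -0.986, 0.0], [0.0, -0.0, -1.0]]
wrist_force: [-0.2, -0.3, 0.4]
grip_width: 1.001
```

>>> move_arm --pt "0 0 1 0 0 0" --pt "0 0 3 0 0 0" --pt "0 0 4.5 0 0 0" --pt "0 0 4.5 0 0 0" --pt "-1 2 0 0 0 0" --pt "0 0 0 0 0 0" --pt "0 0 0 0 0 0"

```text
time_s: 9.1
position: [441.3, -279.0, 157.2]
tool_rot: [[0.986, 0.166, 0.0], [0.166, -0.986, -0.0], [0.0, 0.0, -1.0]]
wrist_force: [0.8, -0.7, -0.7]
grip_width: 0.998
```

Run:
```python
from h import *
from objs import fit
snap('wrist','w_tr2.png'); s=manip.state(); print(s['time_s'],s['position'],s['wrist_force'],s['joint_positions'])
fit('pics/w_tr2.npz',{'tr':(451.5,-299.3)},{'tr':(42,52)})
fit('pics/w_tr2.npz',{'tr':(451.5,-299.3)},{'tr':(20,52)})
fit('pics/w_tr2.npz',{'tr':(451.5,-299.3)},{'tr':(5,52)})
a=cv2.imread('pics/w_tr2.png'); cv2.imwrite('pics/c3.png',a[100:400,130:510])
```

```text
9.15 [ 441.33673598 -279.25794968  156.75131785] [-0.09868005  0.26445479 -0.10709039] [-4.07803484e+01  5.27628160e+00  9.71016338e+01  8.60330737e-04
  7.76295955e+01  3.96762760e+01]
tr 1824 rect 450.3 -299.2 51.9 34.5 long 9.9 circ [ 450.6 -299.1] 54.0 zmed 45.5 mean [ 451.7 -298.7]
tr 2721 rect 450.5 -299.5 52.0 39.9 long 9.7 circ [ 450.6 -299.2] 54.0 zmed 44.8 mean [ 453.  -298.2]
tr 2941 rect 461.1 -297.3 73.6 40.6 long 9.7 circ [ 462.2 -301.9] 77.8 zmed 44.6 mean [ 454.2 -297.7]
```

View pics/c3.png

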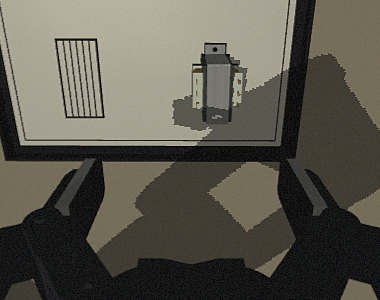

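Transformer stands on its outline within about 1 mm at 9.7°. Next the heat sink.

>>> move_arm --pt "0.7 2 0 0 0 -3" --pt "1.4 4.3 0 0 0 -3.5" --pt "1.4 4.3 0 0 0 -3.5" --pt "1.4 4.3 0 0 0 -3.5" --pt "1.4 4.3 0 0 0 -3.5" --pt "1.4 4.3 0 0 0 -3.5" --pt "1.4 4.3 0 0 0 -3.5" --pt "1.4 4.3 0 0 0 -3.5"

```text
time_s: 9.95
position: [546.8, 43.5, 156.2]
tool_rot: [[0.95, -0.311, -0.001], [-0.311, -0.95, 0.0], [-0.001, 0.0, -1.0]]
wrist_force: [0.9, -0.5, 0.6]
grip_width: 1.002
```

>>> move_arm --pt "1.2 4 0 0 0 -3.3" --pt "0.7 2 0 0 0 0" --pt "0 0 0 0 0 0" --pt "0 0 0 0 0 0" --pt "0 0 0 0 0 0"

```text
time_s: 10.45
position: [565.2, 100.9, 156.4]
tool_rot: [[0.932, -0.363, -0.001], [-0.363, -0.932, -0.0], [-0.001, 0.0, -1.0]]
wrist_force: [0.3, 0.4, 0.1]
grip_width: 1.004
```

Run:
```python
from h import *
from objs import fit
snap('wrist','w_hs.png'); s=manip.state(); print(s['time_s'],s['position'],np.rad2deg(np.arctan2(s['tool_rot'][1][0],s['tool_rot'][0][0])))
fit('pics/w_hs.npz',{'hs':(565,101.3),'small':(579.6,211.5)},{'hs':(25,34),'small':(44,51)})
```

```text
10.5 [565.24538007 100.84985983 156.54052803] -21.325851272973157
hs 1319 rect 565.4 101.2 36.1 74.9 long -21.4 circ [565.5 101. ] 81.8 zmed 28.7 mean [567.5 100.5]
small 1128 rect 579.8 211.3 34.0 34.0 long -2.0 circ [579.9 211.2] 35.4 zmed 47.4 mean [580.8 209.4]
```

Position confirmed. Descend to z≈23 and grip.

>>> move_arm --pt "0 0 -4.5 0 0 0" --pt "0 0 -4.5 0 0 0" --pt "0 0 -2.5 0 0 0" --pt "0 0 -1.8 0 0 0" --pt "0 0 0 0 0 0" --pt "0 0 0 0 0 0"

```text
time_s: 11.1
position: [565.5, 101.3, 24.4]
tool_rot: [[0.932, -0.363, 0.0], [-0.363, -0.932, 0.0], [0.0, -0.0, -1.0]]
wrist_force: [0.3, 0.0, 0.2]
grip_width: 1.0
```

>>> move_arm --pt "0 0 0 0 0 0" --pt "0 0 0 0 0 0" --pt "0 0 0 0 0 0" --pt "0 0 0 0 0 0" --pt "0 0 0 0 0 0" --pt "0 0 0 0 0 0" --pt "0 0 0 0 0 0" --pt "0 0 0 0 0 0" --jaw -1 --grip_force 30

```text
time_s: 11.9
position: [565.7, 101.9, 24.5]
tool_rot: [[0.932, -0.363, 0.001], [-0.363, -0.932, 0.0], [0.001, -0.0, -1.0]]
wrist_force: [-1.3, -1.9, 6.2]
grip_width: 0.421
```

>>> move_arm --pt "0 0 0.5 0 0 0" --pt "0 0 2.5 0 0 0" --pt "0 0 4 0 0 0" --pt "0 0 3 0 0 0" --pt "0 0 0 0 0 0"

```text
time_s: 12.4
position: [567.0, 102.0, 128.5]
tool_rot: [[0.932, -0.363, 0.007], [-0.363, -0.932, 0.0], [0.006, -0.003, -1.0]]
wrist_force: [0.6, -0.7, -0.5]
grip_width: 0.414
```

>>> move_arm --pt "-1 -2 0 0 0 3" --pt "-1.9 -3.9 0 0 0 4" --pt "-1.9 -3.9 0 0 0 4" --pt "-1.9 -3.9 0 0 0 4" --pt "-1.9 -3.9 0 0 0 4" --pt "-1.9 -3.9 0 0 0 4" --pt "-1.9 -3.9 0 0 0 4" --pt "-1.0 -2.4 0 0 0 3.8"

```text
time_s: 13.2
position: [429.7, -178.0, 123.5]
tool_rot: [[0.986, 0.167, -0.0], [0.167, -0.986, -0.0], [-0.0, -0.0, -1.0]]
wrist_force: [-0.2, 0.2, -0.8]
grip_width: 0.417
```

>>> move_arm --pt "0 0 -4 0 0 0" --pt "0 0 -2.5 0 0 0" --pt "0 0 -1 0 0 0" --pt "0 0 0 0 0 0" --pt "0 0 0 0 0 0" --pt "0 0 0 0 0 0"

```text
time_s: 13.8
position: [432.0, -176.3, 50.0]
tool_rot: [[0.986, 0.166, 0.002], [0.166, -0.986, -0.001], [0.001, 0.001, -1.0]]
wrist_force: [-0.6, 0.5, -1.0]
grip_width: 0.413
```

Run:
```python
from h import *
snap('wrist','w_hs2.png'); s=manip.state(); print(s['time_s'],s['position'],np.rad2deg(np.arctan2(s['tool_rot'][1][0],s['tool_rot'][0][0])),s['wrist_force'])
a=cv2.imread('pics/w_hs2.png'); cv2.imwrite('pics/c4.png',cv2.resize(a[120:400,170:470],None,fx=2,fy=2))
```

```text
13.85 [ 431.92067523 -176.30965014   49.91140512] 9.5592714641266 [-0.19688936 -0.55585577 -1.30019645]
```

View pics/c4.png

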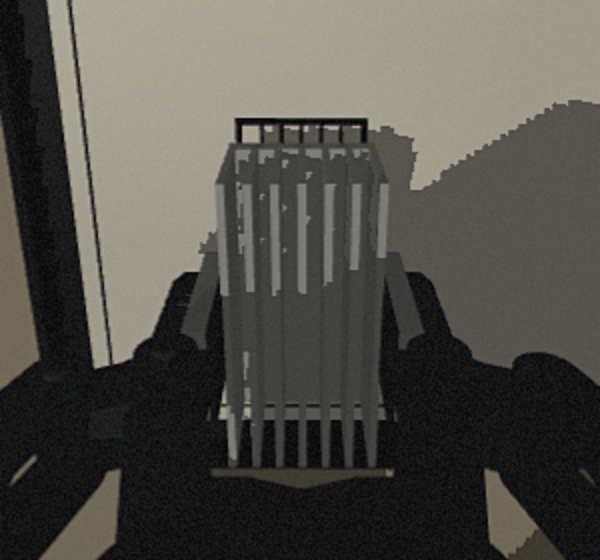

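Run:
```python
from h import *
z=dict(np.load('pics/w_hs2.npz')); a=np.deg2rad(9.5); X=np.array([np.cos(a),np.sin(a)]);Y=np.array([-np.sin(a),np.cos(a)])
C=np.array([431.2,-176.2])
for n,uv,h in [('base l',(286,192),27.4),('base r',(357.5,192),27.4),('top l',(278,212),55.4),('top r',(365,212),55.4),('out l',(287.5,179.5),4),('out r',(353.5,179.5),4)]:
    p=onz(z,uv,h)[0,:2]; print(n,'along x',((p-C)@X).round(1),'y',((p-C)@Y).round(1))
```

```text
base l along x 37.8 y 17.3
base r along x 37.8 y -18.2
top l along x 38.2 y 17.6
top r along x 38.2 y -18.1
out l along x 37.7 y 18.9
out r along x 37.7 y -18.6
```

>>> move_arm --pt "-0.05 0.04 -1.2 0 0 0" --pt "0 0 -0.6 0 0 0" --pt "0 0 -0.3 0 0 0" --pt "0 0 -0.2 0 0 0" --pt "0 0 0 0 0 0" --pt "0 0 0 0 0 0" --pt "0 0 0 0 0 0"

```text
time_s: 14.55
position: [430.7, -175.6, 26.3]
tool_rot: [[0.986, 0.166, -0.0], [0.166, -0.986, 0.0], [-0.0, -0.0, -1.0]]
wrist_force: [-7.9, 5.3, 17.9]
grip_width: 0.418
```

>>> move_arm --pt "0 0 -0.05 0 0 0" --pt "0 0 0 0 0 0" --pt "0 0 0 0 0 0"

```text
time_s: 14.85
position: [430.7, -175.6, 26.3]
tool_rot: [[0.986, 0.166, -0.0], [0.166, -0.986, 0.0], [-0.0, -0.0, -1.0]]
wrist_force: [-12.4, 7.3, 28.7]
grip_width: 0.416
```

>>> move_arm --pt "0 0 0.1 0 0 0" --pt "0 0 0 0 0 0" --pt "0 0 0 0 0 0"

```text
time_s: 15.15
position: [430.9, -175.8, 26.4]
tool_rot: [[0.986, 0.166, 0.0], [0.166, -0.986, 0.0], [0.0, 0.0, -1.0]]
wrist_force: [-2.6, 0.6, 6.1]
grip_width: 0.418
```

>>> move_arm --pt "0 0 0 0 0 0" --pt "0 0 0 0 0 0" --pt "0 0 0 0 0 0" --pt "0 0 0 0 0 0" --pt "0 0 0 0 0 0" --jaw 1

```text
time_s: 15.65
position: [430.8, -175.7, 26.2]
tool_rot: [[0.986, 0.166, -0.0], [0.166, -0.986, 0.0], [-0.0, -0.0, -1.0]]
wrist_force: [-0.5, -1.1, 0.4]
grip_width: 0.999
```

>>> move_arm --pt "0 0 1 0 0 0" --pt "0 0 3 0 0 0" --pt "0 0 4.5 0 0 0" --pt "0 0 4.5 0 0 0" --pt "0 0 2 0 0 0" --pt "0 0 0 0 0 0" --pt "0 0 0 0 0 0"

```text
time_s: 16.35
position: [430.8, -175.7, 176.6]
tool_rot: [[0.986, 0.166, 0.001], [0.166, -0.986, -0.0], [0.001, 0.0, -1.0]]
wrist_force: [-1.3, 0.2, -0.7]
grip_width: 1.002
```

Run:
```python
from h import *
from objs import fit
snap('wrist','w_hs3.png'); s=manip.state(); print(s['time_s'],s['position'],s['wrist_force'],s['joint_positions'])
fit('pics/w_hs3.npz',{'hs':(431.2,-176.2),'tr':(451.5,-299.3)},{'hs':(27,36),'tr':(42,52)})
```

```text
16.4 [ 430.48602715 -175.52541132  175.81181391] [ 1.13340031  0.84888505 -0.5071868 ] [-3.16944349e+01 -2.41227233e+00  1.02687826e+02  4.73834163e-03
  7.97673947e+01  4.87690058e+01]
hs 1165 rect 430.8 -175.4 75.0 36.0 long 9.6 circ [ 431.  -175.9] 82.6 zmed 30.7 mean [ 432.7 -175.3]
tr 1628 rect 450.6 -298.9 51.6 35.8 long 9.2 circ [ 450.6 -298.9] 54.1 zmed 45.5 mean [ 451.5 -297.9]
```

>>> move_arm --pt "0.2 2.5 0 0 0 3" --pt "0.3 4.5 0 0 0 3.5" --pt "0.3 4.5 0 0 0 3.5" --pt "0.3 4.5 0 0 0 3.5" --pt "0.4 4.5 0 0 0 3.5" --pt "0.4 4.5 0 0 0 3.5" --pt "0.4 4.5 0 0 0 3.5" --pt "0.4 4.5 0 0 0 3.5"

```text
time_s: 17.2
position: [457.1, 166.2, 175.2]
tool_rot: [[0.797, 0.604, -0.002], [0.604, -0.797, -0.0], [-0.002, -0.001, -1.0]]
wrist_force: [0.4, -0.6, 0.3]
grip_width: 0.999
```

>>> move_arm --pt "0 4.3 0 0 0 2.5" --pt "0 2 0 0 0 0" --pt "0 0 0 0 0 0" --pt "0 0 0 0 0 0" --pt "0 0 0 0 0 0"

```text
time_s: 17.7
position: [457.6, 226.5, 175.7]
tool_rot: [[0.772, 0.636, -0.001], [0.636, -0.772, -0.0], [-0.001, -0.0, -1.0]]
wrist_force: [0.9, 0.8, 1.1]
grip_width: 0.998
```

Run:
```python
from h import *
from objs import fit
snap('wrist','w_lc.png'); s=manip.state(); print(s['time_s'],s['position'],np.rad2deg(np.arctan2(s['tool_rot'][1][0],s['tool_rot'][0][0])))
fit('pics/w_lc.npz',{'large':(458,227.3),'small':(579.6,211.5)},{'large':(56,63),'small':(44,51)},40)
fit('pics/w_lc.npz',{'large':(458,227.3)},{'large':(10,63)},40)
cv2.imwrite('pics/c5.png',cv2.imread('pics/w_lc.png'))
```

```text
17.75 [457.79356946 226.37561934 175.93286231] 39.471699738004105
large 2534 rect 458.2 227.9 49.7 49.8 long -53.1 circ [457.9 228. ] 50.6 zmed 59.6 mean [459.2 229. ]
small 1490 rect 579.4 212.1 33.9 34.0 long -8.3 circ [579.6 211.8] 34.9 zmed 47.6 mean [579.1 212.8]
large 3079 rect 458.4 227.9 49.9 50.0 long -51.5 circ [458.  228.1] 50.8 zmed 59.3 mean [461.8 231.2]
```

View pics/c5.png

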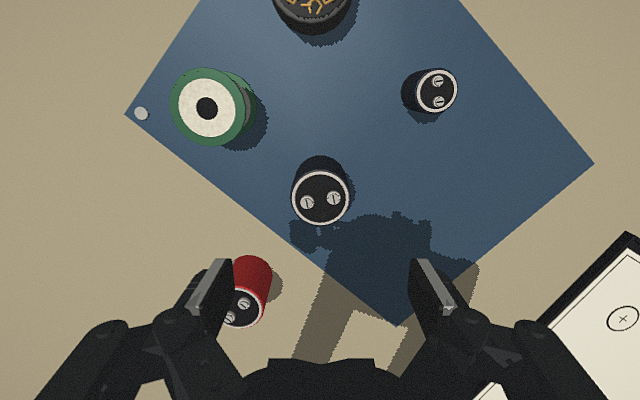

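The large cap at (320,197) is centred below the tool, and the red can (252,290) and reel (207,107) clear the fingers. Descend.

>>> move_arm --pt "0 0.15 -4.5 0 0 0" --pt "0 0 -4.5 0 0 0" --pt "0 0 -3 0 0 0" --pt "0 0 -2.1 0 0 0" --pt "0 0 0 0 0 0" --pt "0 0 0 0 0 0"

```text
time_s: 18.35
position: [458.2, 228.3, 35.9]
tool_rot: [[0.772, 0.636, 0.0], [0.636, -0.772, 0.0], [0.0, -0.0, -1.0]]
wrist_force: [0.1, 0.4, -0.5]
grip_width: 0.998
```

>>> move_arm --pt "0 0 0 0 0 0" --pt "0 0 0 0 0 0" --pt "0 0 0 0 0 0" --pt "0 0 0 0 0 0" --pt "0 0 0 0 0 0" --pt "0 0 0 0 0 0" --pt "0 0 0 0 0 0" --jaw -1 --grip_force 40

```text
time_s: 19.05
position: [458.3, 228.9, 36.5]
tool_rot: [[0.771, 0.637, 0.002], [0.637, -0.771, 0.0], [0.002, 0.001, -1.0]]
wrist_force: [-1.6, -2.6, 9.6]
grip_width: 0.584
```

>>> move_arm --pt "0 0 0.5 0 0 0" --pt "0 0 2.5 0 0 0" --pt "0 0 4.5 0 0 0" --pt "0 0 4 0 0 0" --pt "0 0 0 0 0 0"

```text
time_s: 19.55
position: [459.7, 229.5, 156.0]
tool_rot: [[0.771, 0.637, 0.008], [0.637, -0.771, 0.003], [0.008, 0.003, -1.0]]
wrist_force: [0.7, 0.8, -3.1]
grip_width: 0.583
```

>>> move_arm --pt "0.5 -2 0 0 0 0" --pt "0.9 -4.2 0 0 0 0" --pt "1 -4.5 0 0 0 0" --pt "1 -4.5 0 0 0 0" --pt "1 -4.5 0 0 0 0" --pt "1 -4.5 0 0 0 0" --pt "1 -4.5 0 0 0 0" --pt "1 -4.5 0 0 0 0"

```text
time_s: 20.35
position: [531.6, -105.1, 149.9]
tool_rot: [[0.771, 0.637, -0.0], [0.637, -0.771, 0.0], [-0.0, -0.0, -1.0]]
wrist_force: [1.3, 0.1, -1.3]
grip_width: 0.582
```

>>> move_arm --pt "1 -4.5 0 0 0 0" --pt "1 -4.5 0 0 0 0" --pt "1 -4.5 0 0 0 0" --pt "0.7 -2.7 0 0 0 0" --pt "0 -1 0 0 0 0" --pt "0 0 0 0 0 0" --pt "0 0 0 0 0 0"

```text
time_s: 21.05
position: [568.5, -274.3, 149.9]
tool_rot: [[0.771, 0.637, -0.001], [0.637, -0.771, 0.001], [0.0, -0.001, -1.0]]
wrist_force: [-0.2, -0.0, -1.9]
grip_width: 0.582
```

>>> move_arm --pt "0 0 -4 0 0 0" --pt "0 0 -3 0 0 0" --pt "0 0 -1 0 0 0" --pt "0 0 0 0 0 0" --pt "0 0 0 0 0 0" --pt "0 0 0 0 0 0"

```text
time_s: 21.65
position: [569.6, -275.4, 72.2]
tool_rot: [[0.771, 0.637, 0.002], [0.637, -0.771, -0.001], [0.001, 0.002, -1.0]]
wrist_force: [0.1, -0.7, -2.5]
grip_width: 0.581
```

>>> move_arm --pt "0.5 -0.34 -1 0 0 0" --pt "0 0 -0.8 0 0 0" --pt "0 0 0 0 0 0" --pt "0 0 0 0 0 0" --pt "0 0 0 0 0 0"

```text
time_s: 22.15
position: [573.9, -278.7, 52.4]
tool_rot: [[0.771, 0.637, 0.0], [0.637, -0.771, 0.0], [0.0, -0.0, -1.0]]
wrist_force: [-0.3, -0.2, -1.5]
grip_width: 0.585
```

Run:
```python
from h import *
snap('wrist','w_lc2.png'); s=manip.state(); print(s['time_s'],s['position'],s['wrist_force'])
a=cv2.imread('pics/w_lc2.png'); cv2.imwrite('pics/c6.png',cv2.resize(a[100:400,170:470],None,fx=2,fy=2))
```

```text
22.2 [ 573.9010424  -278.69630283   52.52650573] [-0.33997074 -0.16903724 -1.98115926]
```

View pics/c6.png

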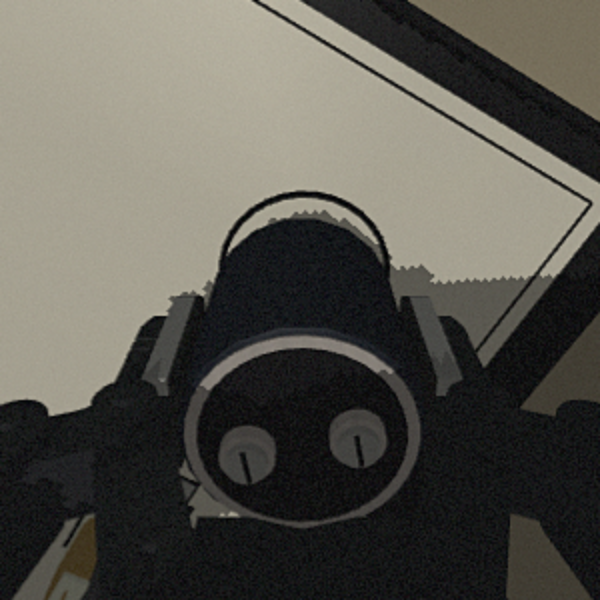

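Run:
```python
from h import *
z=dict(np.load('pics/w_lc2.npz')); a=np.deg2rad(39.5); X=np.array([np.cos(a),np.sin(a)])
C=np.array([574.6,-278.8]); Y=np.array([-X[1],X[0]]); s=np.array([573.9,-278.7])
for n,uv,h in [('circle far',(322.5,196.3),4),('can bottom far',(322.5,209),18),('circ l',(280.5,226),4),('circ r',(364,229),4)]:
    p=onz(z,uv,h)[0,:2]; print(n,'along x',((p-C)@X).round(1),'y',((p-C)@Y).round(1),np.hypot(*(p-C)).round(1),'rel tcp',((p-s)@X).round(1))
```

```text
circle far along x 25.6 y -0.3 25.6 rel tcp 26.1
can bottom far along x 23.0 y -0.2 23.0 rel tcp 23.5
circ l along x 6.5 y 25.2 26.0 rel tcp 7.0
circ r along x 4.6 y -25.7 26.1 rel tcp 5.1
```

Run:
```python
from h import *
from objs import fit
fit('pics/w_lc2.npz',{'large':(574.3,-278.7)},{'large':(73,80)},32)
z=dict(np.load('pics/w_lc2.npz')); P=cloud(z,z['d']); 
for v in range(190,262,4): print(v,P[v,322].round(1),end=' ')
q=P.reshape(-1,3); q=q[(z['d'].ravel()>0)]
X=np.array([.771,.637]); r=(q[:,:2]-[573.9,-278.7])@X; l=(q[:,:2]-[573.9,-278.7])@[-.637,.771]
for lo in range(18,76,6):
    m=(q[:,2]>lo)&(q[:,2]<lo+6)&(abs(l)<5)&(abs(r)<40); 
    if m.any(): print(lo,m.sum(),np.percentile(r[m],[50,95]).round(1))
```

```text
large 9688 rect 572.8 -276.3 49.2 57.9 long -65.0 circ [ 578.1 -275.5] 61.0 zmed 75.4 mean [ 575.6 -276.8]
190 [ 597.2 -260.1    3.4] 194 [ 595.4 -261.6    3.7] 198 [ 593.2 -263.5    2.6] 202 [ 591.5 -264.9    3.5] 206 [ 589.5 -266.5    3.4] 210 [ 592.4 -264.    19.9] 214 [ 592.3 -264.    25.4] 218 [ 592.6 -263.8   31.6] 222 [ 592.4 -263.9   36.3] 226 [ 592.5 -263.8   41.2] 230 [ 592.5 -263.7   45.9] 234 [ 592.7 -263.6   50.5] 238 [ 592.6 -263.6   54.3] 242 [ 592.4 -263.7   57.6] 246 [ 592.5 -263.7   61.3] 250 [ 592.7 -263.5   65.2] 254 [ 592.4 -263.7   67.9] 258 [ 592.4 -263.6   71. ] 18 61 [23.7 24.1]
24 83 [23.7 24. ]
30 94 [23.8 24.2]
36 100 [23.8 24.2]
42 120 [23.8 24.2]
48 123 [23.8 24.2]
54 163 [23.8 24.3]
60 162 [23.9 24.4]
66 207 [23.8 24.3]
72 2597 [ 3.5 22.8]
```

>>> move_arm --pt "0.1 0.06 -0.6 0 0 0" --pt "0 0 -0.4 0 0 0" --pt "0 0 -0.2 0 0 0" --pt "0 0 -0.1 0 0 0" --pt "0 0 0 0 0 0" --pt "0 0 0 0 0 0" --pt "0 0 0 0 0 0"

```text
time_s: 22.9
position: [574.9, -278.1, 39.5]
tool_rot: [[0.771, 0.637, 0.0], [0.637, -0.771, -0.0], [0.0, 0.0, -1.0]]
wrist_force: [0.7, -0.3, -1.3]
grip_width: 0.583
```

>>> move_arm --pt "0 0 -0.06 0 0 0" --pt "0 0 0 0 0 0" --pt "0 0 0 0 0 0"

```text
time_s: 23.2
position: [574.8, -278.0, 38.7]
tool_rot: [[0.771, 0.637, -0.0], [0.637, -0.771, 0.0], [0.0, -0.0, -1.0]]
wrist_force: [-0.3, -0.4, -2.2]
grip_width: 0.579
```

>>> move_arm --pt "0 0 -0.05 0 0 0" --pt "0 0 0 0 0 0" --pt "0 0 0 0 0 0"

```text
time_s: 23.5
position: [574.8, -278.1, 38.6]
tool_rot: [[0.771, 0.637, 0.0], [0.637, -0.771, -0.0], [0.0, 0.0, -1.0]]
wrist_force: [-4.1, 1.5, 5.4]
grip_width: 0.583
```

Contact. Release and rise.

>>> move_arm --pt "0 0 0 0 0 0" --pt "0 0 0 0 0 0" --pt "0 0 0 0 0 0" --pt "0 0 0 0 0 0" --pt "0 0 0 0 0 0" --jaw 1

```text
time_s: 24.0
position: [574.8, -278.1, 38.1]
tool_rot: [[0.771, 0.637, -0.0], [0.637, -0.771, 0.0], [-0.0, -0.0, -1.0]]
wrist_force: [-0.6, 0.0, -0.2]
grip_width: 1.001
```

>>> move_arm --pt "0 0 1 0 0 0" --pt "0 0 3 0 0 0" --pt "0 0 4.5 0 0 0" --pt "0 0 4.5 0 0 0" --pt "0 0 2 0 0 0" --pt "0 0 0 0 0 0" --pt "0 0 0 0 0 0"

```text
time_s: 24.7
position: [574.8, -278.0, 188.6]
tool_rot: [[0.771, 0.637, 0.0], [0.637, -0.771, -0.0], [0.0, 0.001, -1.0]]
wrist_force: [0.5, 1.1, 0.4]
grip_width: 1.003
```

Run:
```python
from h import *
from objs import fit
snap('wrist','w_lc3.png'); s=manip.state(); print(s['time_s'],s['position'],s['wrist_force'])
fit('pics/w_lc3.npz',{'large':(574.6,-278.8)},{'large':(58,65)},35)
```

```text
24.75 [ 574.51487589 -277.84481059  187.5728381 ] [-0.21034855 -0.56962594  0.06152301]
large 2313 rect 574.1 -278.3 49.5 49.4 long 83.1 circ [ 573.9 -278.4] 50.5 zmed 61.6 mean [ 575.1 -277.5]
```

>>> move_arm --pt "0 2.5 0 0 0 0" --pt "0 4.5 0 0 0 0" --pt "0 4.5 0 0 0 0" --pt "0 4.5 0 0 0 0" --pt "0 4.5 0 0 0 0" --pt "0 4.5 0 0 0 0" --pt "0 4.5 0 0 0 0" --pt "0.5 4.5 0 0 0 0"

```text
time_s: 25.55
position: [578.8, 63.8, 187.1]
tool_rot: [[0.771, 0.636, -0.002], [0.636, -0.771, 0.0], [-0.001, -0.001, -1.0]]
wrist_force: [1.2, -0.2, 0.2]
grip_width: 0.996
```

>>> move_arm --pt "0 4.5 0 0 0 0" --pt "0 4.5 0 0 0 0" --pt "0 4 0 0 0 0" --pt "0 2 0 0 0 0" --pt "0 0 0 0 0 0" --pt "0 0 0 0 0 0" --pt "0 0 0 0 0 0"

```text
time_s: 26.25
position: [579.7, 211.0, 187.6]
tool_rot: [[0.772, 0.636, -0.001], [0.636, -0.772, -0.0], [-0.001, -0.0, -1.0]]
wrist_force: [-0.9, -1.2, -0.3]
grip_width: 1.001
```

Run:
```python
from h import *
from objs import fit
snap('wrist','w_sc.png'); s=manip.state(); print(s['time_s'],s['position'])
fit('pics/w_sc.npz',{'small':(579.6,211.5)},{'small':(44,51)},35)
```

```text
26.3 [579.82604599 210.90952917 187.78935551]
small 989 rect 580.1 211.8 33.8 33.5 long 65.8 circ [580.  211.8] 34.7 zmed 47.4 mean [580.7 212.4]
```

>>> move_arm --pt "0 0.08 -4.5 0 0 0" --pt "0 0 -4.5 0 0 0" --pt "0 0 -4 0 0 0" --pt "0 0 -2 0 0 0" --pt "0 0 -0.9 0 0 0" --pt "0 0 0 0 0 0" --pt "0 0 0 0 0 0"

```text
time_s: 27.0
position: [580.6, 212.5, 30.5]
tool_rot: [[0.772, 0.636, 0.002], [0.636, -0.772, 0.0], [0.001, 0.001, -1.0]]
wrist_force: [-0.4, -0.2, 0.0]
grip_width: 1.0
```

>>> move_arm --pt "0 0 0 0 0 0" --pt "0 0 0 0 0 0" --pt "0 0 0 0 0 0" --pt "0 0 0 0 0 0" --pt "0 0 0 0 0 0" --pt "0 0 0 0 0 0" --pt "0 0 0 0 0 0" --pt "0 0 0 0 0 0" --jaw -1 --grip_force 30

```text
time_s: 27.8
position: [580.0, 212.9, 29.7]
tool_rot: [[0.771, 0.637, 0.001], [0.637, -0.771, 0.0], [0.001, 0.0, -1.0]]
wrist_force: [-0.9, -0.4, 5.4]
grip_width: 0.4
```

>>> move_arm --pt "0 0 0.5 0 0 0" --pt "0 0 2.5 0 0 0" --pt "0 0 4.5 0 0 0" --pt "0 0 4 0 0 0" --pt "0 0 0 0 0 0"

```text
time_s: 28.3
position: [581.8, 213.3, 150.4]
tool_rot: [[0.771, 0.637, 0.008], [0.637, -0.771, 0.002], [0.008, 0.004, -1.0]]
wrist_force: [0.5, -0.1, -0.7]
grip_width: 0.397
```

>>> move_arm --pt "0 -2.5 0 0 0 0" --pt "-0.3 -4.5 0 0 0 0" --pt "-0.3 -4.5 0 0 0 0" --pt "-0.3 -4.5 0 0 0 0" --pt "-0.3 -4.5 0 0 0 0" --pt "-0.3 -4.5 0 0 0 0" --pt "-0.4 -4.5 0 0 0 0" --pt "-0.4 -4.5 0 0 0 0"

```text
time_s: 29.1
position: [556.2, -128.9, 143.9]
tool_rot: [[0.771, 0.637, -0.0], [0.637, -0.771, 0.0], [-0.0, -0.0, -1.0]]
wrist_force: [0.7, -0.3, -1.1]
grip_width: 0.396
```

>>> move_arm --pt "-0.4 -2.3 0 0 0 0" --pt "0 -0.8 0 0 0 0" --pt "0 0 -4 0 0 0" --pt "0 0 -3 0 0 0" --pt "0 0 -2 0 0 0" --pt "0 0 0 0 0 0" --pt "0 0 0 0 0 0" --pt "0 0 0 0 0 0"

```text
time_s: 29.9
position: [553.6, -158.1, 55.6]
tool_rot: [[0.771, 0.637, 0.002], [0.637, -0.771, -0.001], [0.001, 0.002, -1.0]]
wrist_force: [-0.6, -0.4, -0.5]
grip_width: 0.396
```

>>> move_arm --pt "0.1 0.27 -1 0 0 0" --pt "0 0 0 0 0 0" --pt "0 0 0 0 0 0" --pt "0 0 0 0 0 0"

```text
time_s: 30.3
position: [553.9, -155.5, 44.4]
tool_rot: [[0.771, 0.637, 0.0], [0.637, -0.771, 0.0], [0.0, 0.0, -1.0]]
wrist_force: [0.1, 0.6, -1.4]
grip_width: 0.394
```

Run:
```python
from h import *
snap('wrist','w_sc2.png'); s=manip.state(); p=np.array(s['position']); print(s['time_s'],p)
z=dict(np.load('pics/w_sc2.npz')); P=cloud(z,z['d']).reshape(-1,3); q=P[z['d'].ravel()>0]
X=np.array([.771,.637]); r=(q[:,:2]-p[:2])@X; l=(q[:,:2]-p[:2])@[-.637,.771]
for lo in range(14,64,8):
    m=(q[:,2]>lo)&(q[:,2]<lo+8)&(abs(l)<4)&(abs(r)<40)
    if m.any(): print(lo,m.sum(),np.percentile(r[m],[50,95]).round(1))
# far edge of outline at z=4 along tool x through the jaw line
C=np.array([554.3,-155.7]); g=cv2.cvtColor(z['im'],cv2.COLOR_RGB2GRAY)
rs=np.arange(12,26,.5); uv=proj(z,np.c_[C+rs[:,None]*X,np.full(len(rs),4)]).astype(np.float32)
print(list(zip(rs,cv2.remap(g,uv[None],None,cv2.INTER_LINEAR)[0])))
```

```text
30.35 [ 553.90780123 -155.59663516   44.38155119]
14 53 [15.8 16.5]
22 110 [15.8 16.2]
30 128 [15.8 16.3]
38 154 [15.8 16.3]
46 171 [15.8 16.3]
54 453 [14.6 16.2]
62 1042 [-0.2 12.5]
[(np.float64(12.0), np.uint8(107)), (np.float64(12.5), np.uint8(153)), (np.float64(13.0), np.uint8(183)), (np.float64(13.5), np.uint8(180)), (np.float64(14.0), np.uint8(180)), (np.float64(14.5), np.uint8(179)), (np.float64(15.0), np.uint8(179)), (np.float64(15.5), np.uint8(181)), (np.float64(16.0), np.uint8(197)), (np.float64(16.5), np.uint8(105)), (np.float64(17.0), np.uint8(30)), (np.float64(17.5), np.uint8(7)), (np.float64(18.0), np.uint8(14)), (np.float64(18.5), np.uint8(82)), (np.float64(19.0), np.uint8(162)), (np.float64(19.5), np.uint8(189)), (np.float64(20.0), np.uint8(184)), (np.float64(20.5), np.uint8(183)), (np.float64(21.0), np.uint8(183)), (np.float64(21.5), np.uint8(183)), (np.float64(22.0), np.uint8(183)), (np.float64(22.5), np.uint8(183)), (np.float64(23.0), np.uint8(182)), (np.float64(23.5), np.uint8(183)), (np.float64(24.0), np.uint8(181)), (np.float64(24.5), np.uint8(181)), (np.float64(25.0), np.uint8(181)), (np.float64(25.5), np.uint8(181))]
```

>>> move_arm --pt "0.11 0.06 -0.6 0 0 0" --pt "0 0 -0.4 0 0 0" --pt "0 0 -0.2 0 0 0" --pt "0 0 0 0 0 0" --pt "0 0 0 0 0 0" --pt "0 0 0 0 0 0"

```text
time_s: 30.95
position: [554.9, -154.9, 32.0]
tool_rot: [[0.771, 0.637, -0.0], [0.637, -0.771, 0.0], [-0.0, -0.0, -1.0]]
wrist_force: [0.2, 0.6, -1.2]
grip_width: 0.396
```

>>> move_arm --pt "0 0 -0.05 0 0 0" --pt "0 0 0 0 0 0" --pt "0 0 0 0 0 0"

```text
time_s: 31.25
position: [555.0, -154.9, 31.8]
tool_rot: [[0.771, 0.637, 0.0], [0.637, -0.771, 0.0], [0.0, 0.0, -1.0]]
wrist_force: [-0.7, -0.5, 2.4]
grip_width: 0.405
```

>>> move_arm --pt "0 0 0 0 0 0" --pt "0 0 0 0 0 0" --pt "0 0 0 0 0 0" --pt "0 0 0 0 0 0" --pt "0 0 0 0 0 0" --jaw 1

```text
time_s: 31.75
position: [554.9, -154.9, 31.7]
tool_rot: [[0.771, 0.637, -0.0], [0.637, -0.771, 0.0], [0.0, -0.0, -1.0]]
wrist_force: [0.7, 0.5, -0.8]
grip_width: 1.0
```

>>> move_arm --pt "0 0 1 0 0 0" --pt "0 0 3 0 0 0" --pt "0 0 4.5 0 0 0" --pt "0 0 4.5 0 0 0" --pt "-1 -2 4.4 0 0 -6" --pt "-1 -2 4.4 0 0 -6" --pt "-1 -2 0 0 0 -6" --pt "-1 0 0 0 0 -6"

```text
time_s: 32.55
position: [514.6, -216.9, 251.8]
tool_rot: [[0.965, 0.262, 0.002], [0.262, -0.965, -0.002], [0.002, 0.002, -1.0]]
wrist_force: [-0.2, -0.4, -0.5]
grip_width: 0.999
```

>>> move_arm --pt "0 0 0 0 0 -6" --pt "-2 0 0 0 0 0" --pt "0 0 0 0 0 0" --pt "0 0 0 0 0 0" --pt "0 0 0 0 0 0"

```text
time_s: 33.05
position: [495.2, -214.9, 250.1]
tool_rot: [[0.986, 0.166, 0.0], [0.166, -0.986, -0.0], [0.0, 0.0, -1.0]]
wrist_force: [0.1, -0.3, -0.6]
grip_width: 1.004
```

Run:
```python
from h import *
from objs import fit
snap('wrist','w_end.png'); s=manip.state(); print(s['time_s'],s['position'],s['wrist_force'])
fit('pics/w_end.npz',{'small':(554.3,-155.7),'large':(574.6,-278.8),'hs':(431.2,-176.2),'tr':(451.5,-299.3)},{'small':(46,53),'large':(58,65),'hs':(27,36),'tr':(42,52)},45)
snap('scene','s_end.png'); snap('top','t_end.png')
a=cv2.imread('pics/w_end.png'); b=cv2.imread('pics/s_end.png')
cv2.imwrite('pics/c7.png',np.vstack([cv2.resize(a[:290,120:560],(440,290)),cv2.resize(b[110:,150:590],(440,290))]))
```

```text
33.1 [ 495.27519257 -214.89071656  249.85000467] [-0.85907443 -0.64869023  0.42849694]
small 838 rect 554.2 -155.9 33.9 33.6 long 41.1 circ [ 554.2 -155.3] 35.1 zmed 49.6 mean [ 554.5 -156. ]
large 1961 rect 574.1 -278.0 49.4 49.9 long -33.4 circ [ 574.1 -278.2] 50.6 zmed 61.6 mean [ 574.5 -277.5]
hs 791 rect 430.6 -175.5 75.7 36.2 long 9.5 circ [ 430.8 -175.4] 82.6 zmed 30.5 mean [ 432.1 -174.9]
tr 863 rect 451.1 -298.7 51.2 34.6 long 9.2 circ [ 450.9 -299.1] 53.8 zmed 45.4 mean [ 451.8 -298.3]
```

View pics/c7.png

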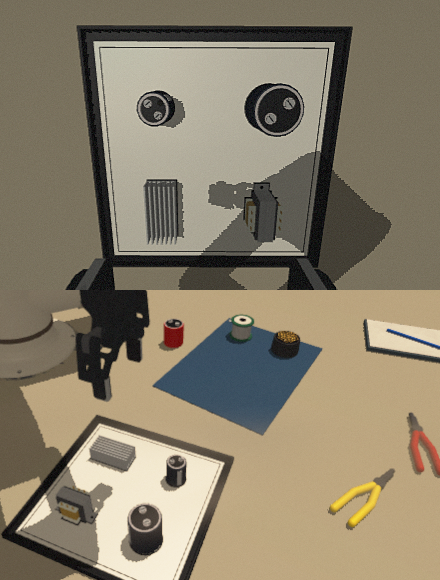

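All four parts stand upright on their outlines, within about 1 mm and 0.3°. The reel, tip cleaner and red can are untouched, and the gripper is clear. Handing in.

```bash
python3 -c "
from station import manip
print(manip.sign_off())"
```

```text
the job is handed in; nothing more can be done
None
```

The tray is kitted and handed in: the transformer, heat sink, large capacitor and small capacitor each stand upright on their own outlines. I set them down in that order, lowering each until the wrist force showed contact before releasing. The arm finished at 33 s of the 120 s allowed.

- **Final position check:** a last wrist-camera picture put all four parts within about 1 mm of their outline centres. The transformer (9.2°) and heat sink (9.5°) are within about 0.3° of the drawn 9.45°. The tops are at the right heights for upright parts.
- **Left alone:** the reel, tip cleaner and red look-alike look untouched in the last scene picture. I checked those by eye only. The gripper is about 250 mm above the tray, touching nothing.
- **Heat sink set-down:** the wrist force briefly reached about 29 N as it touched down. I eased off to about 6 N before opening the jaws. This was a wrist reading, under the 40 N and 120 N limits.
- **Disagreements:**
  - The top and wrist cameras differed by 1–2.5 mm on positions, so I used the wrist camera throughout.
  - While each can was held, the depth reading put it about 1.2 mm behind the jaw centre. I shifted both to correct this, and they measured within 1 mm after release.

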